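Put the rolling mill into third gear

ROBOT

A 6-joint arm with a two-finger parallel gripper is mounted at the origin on the work surface. World frame = base frame: x ahead of the robot, y to its left, z up, the work surface at z = 0. Lengths are in m, angles in degrees, forces in N, time in s.
With the tool pointing down it reaches from about 0.3 to 0.75 m from the base axis. Payload 8.5 kg.
Tool frame: the origin (TCP) lies at the very end of the fingers, on their centre line; the grasp point (between the pads) lies 19 mm behind it; z points along the fingers, y is the line along which they close (so a half turn about z gives the same grasp; the last joint's range is limited). The gripper opens to 85 mm and grips with 20 to 120 N. Pads are 22 mm wide; open, the fingers measure 114 mm over their backs; the gripper's body (76 mm by 85 mm) begins 54 mm behind the grasp point. The pads swing forward as they close: fully open they stand 13 mm farther back than shut.
Start: joints at [-78.169, 21.807, 74.336, -0, 83.858, -12.336], TCP at [0.225, -0.502, 0.231] pointing down, gripper open.
Joint ranges: [-178.18, 178.18], [-50.72, 133.34], [12.68, 142.11], [-81.47, 261.47], [9.98, 163.14], [-165.26, 165.26]. Speed limits (degrees/s): [136.94, 136.94, 180, 180, 180, 180].

INTERFACE

Orientations are given as a 3x3 rotation matrix whose columns are the frame's x, y, z axes.
In Python, from rig import env, imaging gives the robot as it stands. The module is installed in compiled form; this text tells all that it offers.
- The arm moves only by the tool arm_command, never from a script. Its arguments are lists of equal length, an entry for each row: "turn": the turn, a rotation vector about the tool's x, y, z in units of 5 degrees (1.0 is 5 degrees), a list of three; "xyz": the shift along the tool's x, y, z in units of 50 mm (1.0 is 50 mm), a list of three; "claw": the finger opening in mm, from 0 to 85.4. A call has 1 to 12 rows; each row shifts and turns the commanded pose from where the row before left it, along the tool's axes as they then stand; what a row does not reach is not made up. A row lasts 1/10 s, in which the tool goes at most 50 mm and 8.59 degrees, less where a joint would pass 70% of its speed; a pose out of reach is approached as far as the arm can. A call is refused whole if a number of a shift passes 1 or a number of a turn 1, either way. A call with a gripper value outside its range is refused whole. The fingers move at their own pace and stop on an object; "squeeze" is the grip in N (left out, the last holds). Time passes only in rows, so rows that do not move let the fingers close. It gives the time, the measured TCP pose, the force, the opening and the grip force at its end, in the units of the state.
- env.observe(): the state, without advancing time (a new reading comes with each control period).
- imaging.get_image(name): name is "scene" or "side" or "wrist"; returns (picture, depth): 480x640x3 uint8, blue, green, red; 480x640 float32, m along the optical axis (not along the pixel's ray), 0 where there is no reading.
- imaging.camera_info(name): a dict with "camera_matrix" (3x3 intrinsics, pixels), "rvec" (rotation vector, rad) and "tvec" (3), from world to camera coordinates, as OpenCV has them. Camera axes: x right, y down, z forward; pixel columns grow to the right and rows downward; lengths in m; the calibration is good to about 2 mm. The wrist camera is an equidistant fisheye: a pixel r from the principal point sees the ray r / f radians off the axis. A picture is of the moment at which its call begins: read the wrist's pose just before it. camera_info takes no time and is no camera call; for the wrist camera it gives the pose at the moment of the call.
- env.close_job(): hands the job in; it is judged then, once.
The state is a dict: "time_s": time; "q": joint angles; "qvel": joint speeds; "joint_efforts": joint torques, N m; "position": TCP position; "tool_rot": TCP orientation; "ft_force": force on the tool from outside, world axes, zero at the start; "wrist_torque": the same for the moment, N m; "grip_width": finger opening in m; "gripper_force": force on a finger pad.
Only numpy, scipy, OpenCV 4.12 (cv2) and the standard library are available. Lean on these libraries where they do the work, as an engineer would, in place of code of your own. Each camera call takes 0.05 s, during which the arm holds its last target. There are 200 camera calls.

TASK

Put the jeweller's electric rolling mill into third gear: with the fingertips push the red-topped gear lever along its left-hand leg to the middle of the H-shaped gate, across to the right, and then forward, away from the operator's side, fully home into the third slot (the green dot). Only push the lever, without pinching or forcing it, do not let it run back into the fourth slot (the red dot), and leave everything else on the bench and on the machine where it stands. Finish clear of everything, with the lever staying in third.

Things in the scene. Friction and masses are not known exactly. Their poses are not given: they have to be found in the camera images.
- mill: Green rolling mill, fixed: a gearbox 210 x 210 mm, deck 97 mm high, with an aluminium H-gate plate 110 x 110 mm in its middle; on the right (local y -168 to -312 mm) a roll stand 194 mm high. Origin on the bench below the gate's centre; local x = forward (away from the operator and robot), y = left, z up. Turned up to 0.25 rad either way.
- gate_centre (a point): Centre of the gate, on the plate's upper face, 103 mm above the bench; axes as mill. Left and right legs run along x at y +20 and -20 mm, joined at x 0 by a cross channel along y; slots 17 mm wide, inner corners rounded 5 mm. Slot 1 forward left, 2 rear left (blue dots), 3 forward right (green dot), 4 rear right (red dot). The plate stops the stem: it must follow the H.
- third_slot (a point): Where the stem stands in third gear: the forward end of the right leg, on the plate's upper face, 22 mm forward and 20 mm right of the gate's centre. A green dot lies just beyond it.
- handle (a point): Centre of the lever's handle, a black square grip with a red top, 30 x 30 mm, 60 mm tall, on an 11 mm steel stem pivoted 30 mm above the bench below the gate's centre. This point is 135 mm from the pivot; the handle spans 105 to 165 mm from it. Site z runs up the lever. It takes 2 to 4 N at the handle to push, and stays where it is left.
- swivel (a joint): Sideways swing of the lever, rad: 0 in the middle, growing to the right (local -y); about -0.28 in the left leg, where it starts, and +0.28 in the right leg (0.03 play). With swivel a and stick b the handle's centre is at local (135 sin b, -135 cos b sin a, 30 + 135 cos b cos a) mm in mill.
- stick (a joint): Fore-and-aft swing of the lever, rad: 0 in the cross channel (neutral), growing forward; about +0.31 fully home in slots 1 and 3, -0.31 in 2 and 4. It starts anywhere along the left leg. The lever can cross when within about 0.05 of 0.
- ring_blank: Loose copper ring, 26 mm across, 8 mm high, on the near left corner of the gearbox deck; origin under its centre. Leave it.
- brass_die: Loose brass die, 26 mm across, 22 mm high, on the far left corner of the gearbox deck; origin under its centre. Leave it.
- mandrel: Loose steel ring mandrel standing on a 48 mm foot, 150 mm tall, to the left of the mill; origin under its foot. Leave it.
- flux_jar: Loose amber jar with white cap, 56 mm across, 60 mm tall, left of the mill; origin under its centre. Leave it.
- torch: Loose brass hand torch lying on the bench, 150 mm long, 27 mm high; origin under its middle. Leave it.
- bench_block: Loose steel block 65 x 65 x 20 mm; origin under its centre. Leave it.
- hammer: Loose hammer lying on the bench, 220 mm long, on the right. Leave it.

How it is judged:
By the outcome, as a careful person would: the job done as asked, in the order asked, and still so for the second after the job is handed in, with the robot touching nothing.
It also fails if it takes over 58 s, if anything falls off the work surface, if the arm or the gripper's body presses on something with over 40 N, if the wrist force passes 120 N, or if a joint passes its speed limit or range.

## Working session

There is one attempt and no reset: what is moved stays moved. The work goes in short steps, Python scripts to look and compute and a tool call to move; the robot and the scene stay as the last step left them, time stands still between calls to the robot, and variables do not carry over. Pictures are saved under pics/ and viewed, at most 10 in all, crops included, and the job is handed in when it is done.

Besides the shell and the picture viewer there is one more tool, called after "Call:" as a command line: name --argument value ..., lists and objects as JSON in quotes. arm_command: Moves the arm, as the interface text tells. Its arguments: {"type":"object","properties":{"turn":{"type":"array"},"xyz":{"type":"array"},"claw":{"type":"array"},"squeeze":{"type":"number"}},"required":["turn","xyz","claw"]}

```bash
mkdir -p pics
python3 - <<'E'
from rig import env, imaging
import cv2,numpy as np
for n in("scene","side"):
    im,d=imaging.get_image(n); cv2.imwrite(f"pics/{n}0.png",im); np.savez(f"{n}0.npz",im=im,d=d)
    i=imaging.camera_info(n); R=cv2.Rodrigues(np.array(i["rvec"]))[0]; print(n,(-R.T@np.array(i["tvec"]).ravel()).round(3),R[2].round(2))
s=env.observe(); print(s["time_s"],s["tool_rot"],s["ft_force"])
E
```

```text
scene [1.385 0.04  1.003] [-0.66 -0.07 -0.75]
side [0.541 0.963 1.103] [ 0.05 -0.72 -0.69]
0.1 [[ 9.12364346e-01  4.09379089e-01 -2.50690974e-04]
 [ 4.09379056e-01 -9.12363485e-01  1.28822719e-03]
 [ 2.98651981e-04 -1.27796019e-03 -9.99999139e-01]] [-0.80179434  0.17991718  0.28632404]
```

View pics/scene0.png

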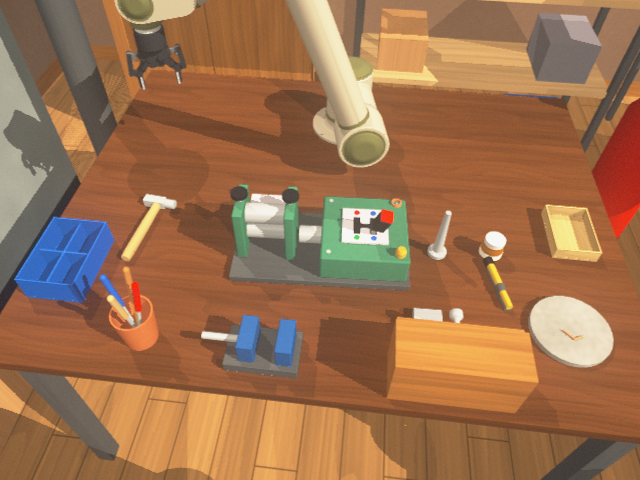

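View pics/side0.png

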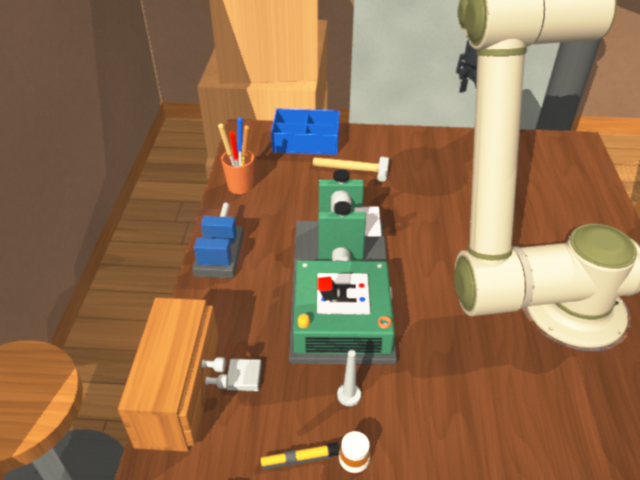

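The scene view shows the gate plate at about (365,226) and the red top at about (386,217). In the side view the red top is at (325,284), so the lever seems to be in the left leg, forward. Next I measure the plate, the dots and the red top.

```bash
cat > h.py <<'E'
import cv2,numpy as np
from rig import env, imaging
def cam(n):
    i=imaging.camera_info(n); return np.array(i["camera_matrix"]),cv2.Rodrigues(np.array(i["rvec"]))[0],np.array(i["tvec"]).ravel()
def ray(n,uv):
    K,R,t=cam(n); d=R.T@np.linalg.inv(K)@[*uv,1.]; return -R.T@t,d
def plane(n,uv,z):
    o,d=ray(n,uv); return o+d*(z-o[2])/d[2]
def meet(a,b):
    (o,d),(p,e)=a,b; k=np.linalg.lstsq(np.c_[d,-e],p-o,rcond=None)[0]
    x,y=o+d*k[0],p+e*k[1]; return (x+y)/2,np.linalg.norm(x-y)
def blobs(m,lo=4):
    n,l,s,c=cv2.connectedComponentsWithStats(m.astype(np.uint8)); return [(c[i].round(1),s[i,4]) for i in range(1,n) if s[i,4]>=lo]
E
python3 - <<'E'
from h import *
box={"scene":(320,190,410,275),"side":(290,260,395,350)}
for n,(x0,y0,x1,y1) in box.items():
    im=np.load(n+"0.npz")["im"][y0:y1,x0:x1]; h=cv2.cvtColor(im,cv2.COLOR_BGR2HSV); H,S,V=cv2.split(h); off=np.array([x0,y0])
    for nm,m in dict(red=((H<5)|(H>174))&(S>170)&(V>110),blue=(H>100)&(H<130)&(S>120)&(V>80),green=(H>50)&(H<72)&(S>190)&(V>90)).items():
        for c,a in blobs(m): 
            print(n,nm,c+off,a,plane(n,c+off,.103).round(4))
    w=((S<60)&(V>150)).astype(np.uint8)
    nn,l,s,c=cv2.connectedComponentsWithStats(w); k=1+np.argmax(s[1:,4]); 
    pts=np.argwhere(l==k)[:,::-1]+off
    P=np.array([plane(n,p,.103)[:2] for p in pts]); r=cv2.minAreaRect(P.astype(np.float32)*1000); print(n,"plate",r)
    cv2.imwrite(f"pics/{n}c.png",cv2.resize(im,None,fx=5,fy=5,interpolation=cv2.INTER_CUBIC))
a,b=(cv2.imread(f"pics/{n}c.png") for n in box); c=np.zeros((max(a.shape[0],b.shape[0]),a.shape[1]+b.shape[1],3),np.uint8)
c[:a.shape[0],:a.shape[1]]=a;c[:b.shape[0],a.shape[1]:]=b
cv2.imwrite("pics/crop.png",cv2.resize(c,None,fx=.8,fy=.8)); print(c.shape)
E
```

```text
scene red [356.5 212. ] 12 [0.4999 0.0546 0.103 ]
scene red [384.9 217.3] 74 [0.5095 0.1253 0.103 ]
scene blue [372.8 212.9] 12 [0.498 0.095 0.103]
scene blue [373.2 237.7] 16 [0.5803 0.0991 0.103 ]
scene plate ((542.743896484375, 76.77008819580078), (120.01495361328125, 113.1882095336914), 3.093524932861328)
side red [325.  283.9] 181 [0.5806 0.0598 0.103 ]
side red [361.2 285.1] 12 [0.5013 0.0581 0.103 ]
side blue [323.  298.8] 8 [0.5825 0.1029 0.103 ]
side blue [362.  298.8] 13 [0.4991 0.0975 0.103 ]
side plate ((540.146728515625, 83.182373046875), (112.797607421875, 117.48060607910156), 3.6875720024108887)
(450, 975, 3)
```

View pics/crop.png

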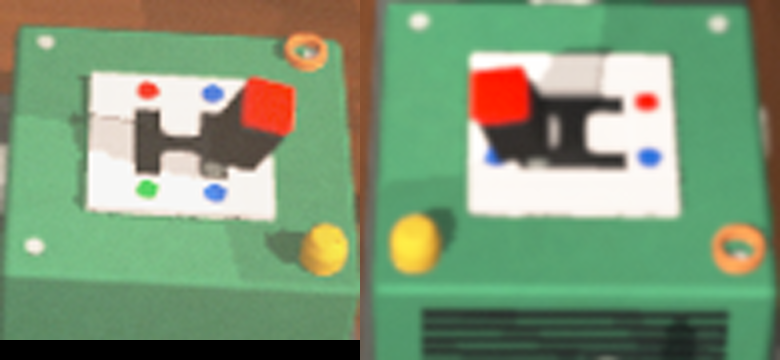

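The crops show the red dot (slot 4), both blue dots, and the green dot at about scene (356.7,237.2). The red top is at scene (385,217) and side (325,284).

Run:
```python
from h import *
g=plane("scene",(356.7,237.2),.103); print("green",g)
r4=(np.array([.4999,.0546])+[.5013,.0581])/2;b2=(np.array([.498,.095])+[.4991,.0975])/2;b1=(np.array([.5803,.0991])+[.5815,.1015])/2;g=g[:2]+[.0005,.0012]
C=(r4+b2+b1+g)/4; v=(b1-b2+g-r4); u=(b1-g+b2-r4); print("C",C,"yaw",np.arctan2(v[1],v[0]),np.arctan2(-u[0],u[1]),v/2,u/2)
p,e=meet(ray("scene",(384.9,217.3)),ray("side",(325,283.9))); print("top",p,e)
y=.045; R=np.array([[np.cos(y),-np.sin(y)],[np.sin(y),np.cos(y)]])
l=R.T@(p[:2]-C); print("local top",l,"stick",np.arcsin(l[0]/.165), "swivel",np.arctan2(-l[1],p[2]-.03))
# everything tall near: mill local -> world of roll stand, deck corners
for q in [(.105,.105),(-.105,.105),(.105,-.168),(-.105,-.168)]: print(q,R@q+C)
```

```text
green [0.58353879 0.06000753 0.103     ]
C [0.5410222  0.07852688] yaw 0.05367656760107398 0.06559291485025526 [0.08289439 0.00445376] [-0.00259439  0.03949624]
top [0.57707808 0.1196451  0.17095534] 0.002726488471738709
local top [0.03786907 0.03945462] stick 0.23157373357675384 swivel -0.2729240113463752
(0.105, 0.105) [0.6411925  0.18814399]
(-0.105, 0.105) [0.43140509 0.17869718]
(0.105, -0.168) [ 0.65347335 -0.08457964]
(-0.105, -0.168) [ 0.44368594 -0.09402645]
```

Call:
arm_command --turn '[[0, 0, 0.84], [0, 0, 0.84], [0, 0, 0.84], [0, 0, 0.84], [0, 0, 0.84], [0, 0, 0], [0, 0, 0], [0, 0, 0], [0, 0, 0], [0, 0, 0], [0, 0, 0], [0, 0, 0]]' --xyz '[[0, 0, -0.2], [0, 0, -0.2], [0, 0, -0.2], [0, 0, -0.2], [0, 0, -0.2], [0.45, -0.6, 0], [0.45, -0.6, 0], [0.45, -0.6, 0], [0.45, -0.6, 0], [0.45, -0.6, 0], [0.45, -0.6, 0], [0.45, -0.6, 0]]' --claw '[0, 0, 0, 0, 0, 0, 0, 0, 0, 0, 0, 0]'

```text
time_s: 1.3
position: [0.3713, -0.2819, 0.2811]
tool_rot: [[0.998, 0.055, -0.0], [0.055, -0.998, 0.0], [-0.0, -0.0, -1.0]]
ft_force: [0.9, -0.4, -0.5]
grip_width: 0.0001
gripper_force: 0.0
```

Call:
arm_command --turn '[[0, 0, 0], [0, 0, 0], [0, 0, 0], [0, 0, 0], [0, 0, 0], [0, 0, 0], [0, 0, 0], [0, 0, 0], [0, 0, 0], [0, 0, 0], [0, 0, 0], [0, 0, 0]]' --xyz '[[0.52, -0.7, 0], [0.52, -0.7, 0], [0.52, -0.7, 0], [0.52, -0.7, 0], [0.52, -0.7, 0], [0.52, -0.7, 0], [0.52, -0.7, 0], [0.52, -0.7, 0], [0.52, -0.7, 0], [0.52, -0.7, 0], [0.52, -0.7, 0], [0, 0, 0]]' --claw '[0, 0, 0, 0, 0, 0, 0, 0, 0, 0, 0, 0]'

```text
time_s: 2.5
position: [0.6363, 0.1209, 0.2793]
tool_rot: [[0.998, 0.06, -0.002], [0.06, -0.998, 0.001], [-0.002, -0.001, -1.0]]
ft_force: [-0.9, -0.4, -0.3]
grip_width: -0.0004
gripper_force: 0.0
```

```bash
cat >> h.py <<'E'
C=np.array([.541,.0785]);Y=.055
RM=np.array([[np.cos(Y),-np.sin(Y)],[np.sin(Y),np.cos(Y)]])
def shot(tag):
    cs=[]
    for n,(x0,y0,x1,y1) in {"scene":(300,130,420,280),"side":(260,200,410,350)}.items():
        im,_=imaging.get_image(n); c=im[y0:y1,x0:x1]; cs.append(cv2.resize(c,None,fx=3.2*(150/(y1-y0)),fy=3.2*(150/(y1-y0)),interpolation=cv2.INTER_CUBIC))
        H,S,V=cv2.split(cv2.cvtColor(c,cv2.COLOR_BGR2HSV)); b=blobs(((H<5)|(H>174))&(S>170)&(V>110),20); print(n,[(k+[x0,y0],a) for k,a in b])
    cv2.imwrite(f"pics/{tag}.png",np.hstack(cs))
    s=env.observe(); p=np.array(s["position"]); print("local tcp",(RM.T@(p[:2]-C)).round(4),p[2],s["time_s"],np.round(s["ft_force"],1))
E
python3 -c "
from h import *
shot('a')"
```

```text
scene [(array([385. , 217.6]), np.int32(68))]
side [(array([325. , 283.7]), np.int32(182))]
local tcp [0.0961 0.0337] 0.2803191958774418 2.6 [ 0.7  0.5 -0.7]
```

View pics/a.png

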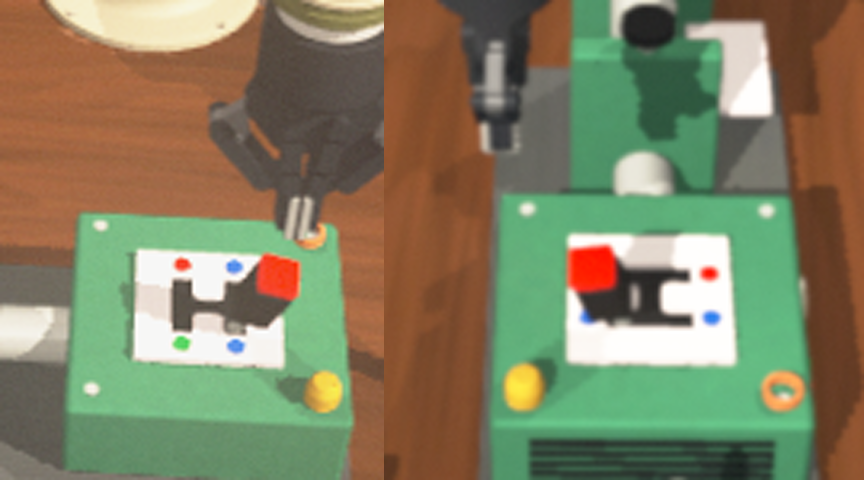

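The gripper hangs clear ahead of the handle, above the deck; the red top is unchanged. I'll go down and start pushing back.

Call:
arm_command --turn '[[0, 0, 0], [0, 0, 0], [0, 0, 0], [0, 0, 0], [0, 0, 0], [0, 0, 0], [0, 0, 0], [0, 0, 0], [0, 0, 0], [0, 0, 0], [0, 0, 0], [0, 0, 0]]' --xyz '[[0, -0.06, 0.6], [0, 0, 0.6], [0, 0, 0.6], [0, 0, 0.6], [0, 0, 0], [-0.2, 0, 0], [-0.2, 0, 0], [-0.1, 0, 0], [-0.1, 0, 0], [-0.1, 0, 0], [-0.1, 0, 0], [0, 0, 0]]' --claw '[0, 0, 0, 0, 0, 0, 0, 0, 0, 0, 0, 0]'

```text
time_s: 3.8
position: [0.5948, 0.1176, 0.1618]
tool_rot: [[0.998, 0.055, 0.001], [0.055, -0.998, -0.0], [0.001, 0.0, -1.0]]
ft_force: [2.6, 0.1, 2.1]
grip_width: 0.0
gripper_force: 1.0
```

Call:
arm_command --turn '[[0, 0, 0], [0, 0, 0], [0, 0, 0], [0, 0, 0], [0, 0, 0], [0, 0, 0]]' --xyz '[[-0.08, 0, 0], [-0.08, 0, 0], [-0.08, 0, 0], [-0.08, 0, 0], [-0.08, 0, 0], [0, 0, 0]]' --claw '[0, 0, 0, 0, 0, 0]'

```text
time_s: 4.4
position: [0.5744, 0.1165, 0.1613]
tool_rot: [[0.998, 0.055, -0.001], [0.055, -0.998, -0.0], [-0.001, 0.0, -1.0]]
ft_force: [1.5, 0.2, 0.6]
grip_width: -0.0002
gripper_force: 0.7
```

```bash
python3 -c "
from h import *
shot('b')"
```

```text
scene []
side [(array([340.4, 283. ]), np.int32(181))]
local tcp [0.0358 0.0361] 0.1611864519373921 4.5 [0.3 1.  1.7]
```

View pics/b.png

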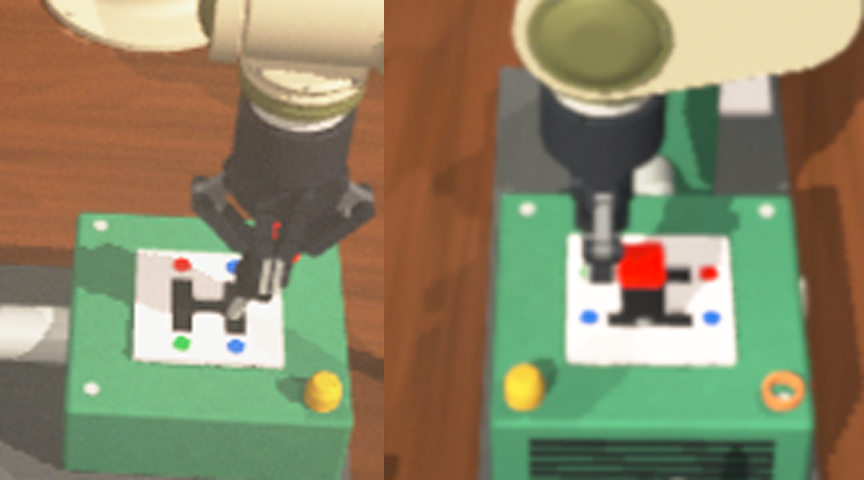

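The handle has moved back with the fingertip (side red at (340,283)) and is near the middle. I'll compute the stick angle.

```bash
cat >> h.py <<'E'
def lever(u,n="side",a=None,b=None,r=.155):
    K,R,t=cam(n); best=[]
    for k in np.linspace(-.4,.4,161):
        A,B=(a,k) if b is None else (k,b)
        p=np.array([r*np.sin(B),-r*np.cos(B)*np.sin(A)]); w=np.r_[RM@p+C,.03+r*np.cos(B)*np.cos(A)]
        q=K@(R@w+t); best.append((np.abs((q[:2]/q[2]-u)[0]),k,(q[:2]/q[2]).round(1)))
    return min(best,key=lambda x:x[0])
E
python3 -c "
from h import *
for r in(.150,.16): print(lever(np.array([325,283.8]),a=-.28,r=r),lever(np.array([340.4,283.]),a=-.28,r=r))
print(lever(np.array([385,217.5]),n='scene',b=.25))"
```

```text
(np.float64(0.07467771737822204), np.float64(0.265), array([324.9, 284.3])) (np.float64(0.1274621763532764), np.float64(0.04999999999999999), array([340.5, 283.3]))
(np.float64(0.17500869621932225), np.float64(0.25), array([324.8, 282.1])) (np.float64(0.03428833826217215), np.float64(0.04999999999999999), array([340.4, 281.2]))
(np.float64(0.09222499158107667), np.float64(-0.255), array([384.9, 216.5]))
```

Call:
arm_command --turn '[[0, 0, 0], [0, 0, 0], [0, 0, 0], [0, 0, 0], [0, 0, 0], [0, 0, 0]]' --xyz '[[-0.04, 0, 0], [-0.04, 0, 0], [-0.04, 0, 0], [-0.02, 0, 0], [0, 0, 0], [0, 0, 0]]' --claw '[0, 0, 0, 0, 0, 0]'

```text
time_s: 5.1
position: [0.568, 0.1161, 0.1613]
tool_rot: [[0.998, 0.055, -0.0], [0.055, -0.998, 0.0], [-0.0, -0.0, -1.0]]
ft_force: [1.5, 0.6, 1.5]
grip_width: -0.0001
gripper_force: 0.8
```

```bash
python3 -c "
from h import *
shot('c')
for u in (342,343,344,345): print(u,lever(np.array([u,283.]),a=-.28))"
```

```text
scene []
side [(array([343.3, 283.2]), np.int32(183))]
local tcp [0.0291 0.0361] 0.16129038185823463 5.2 [ 1.9 -0.3  1.1]
342 (np.float64(0.006605309135579773), np.float64(0.02999999999999997), array([342. , 282.2]))
343 (np.float64(0.150924649156309), np.float64(0.015000000000000013), array([343.2, 282.2]))
344 (np.float64(0.0863169744809511), np.float64(0.0050000000000000044), array([343.9, 282.2]))
345 (np.float64(0.05738672242193843), np.float64(-0.010000000000000009), array([345.1, 282.2]))
```

Stick is about 0.01, so neutral. Next I go round to the handle's left side.

Call:
arm_command --turn '[[0, 0, 0], [0, 0, 0], [0, 0, 0], [0, 0, 0], [0, 0, 0], [0, 0, 0], [0, 0, 0], [0, 0, 0], [0, 0, 0], [0, 0, 0], [0, 0, 0], [0, 0, 0]]' --xyz '[[0.3, 0, 0], [0.3, 0, 0], [0, -0.4, 0], [0, -0.4, 0], [0, -0.4, 0], [0, 0, 0], [-0.4, 0, 0], [-0.4, 0, 0], [-0.38, 0, 0], [0, 0, 0], [0, 0.1, 0], [0, 0, 0]]' --claw '[0, 0, 0, 0, 0, 0, 0, 0, 0, 0, 0, 0]'

```text
time_s: 6.4
position: [0.5369, 0.1685, 0.1612]
tool_rot: [[0.999, 0.054, 0.0], [0.054, -0.999, -0.0], [0.0, 0.0, -1.0]]
ft_force: [0.8, 0.3, -0.1]
grip_width: 0.0002
gripper_force: 0.0
```

```bash
python3 -c "
from h import *
shot('d')"
```

```text
scene [(array([385.9, 203. ]), np.int32(96))]
side []
local tcp [0.0007 0.0906] 0.16114324177239833 6.5 [-0.3  0.  -0.2]
```

View pics/d.png

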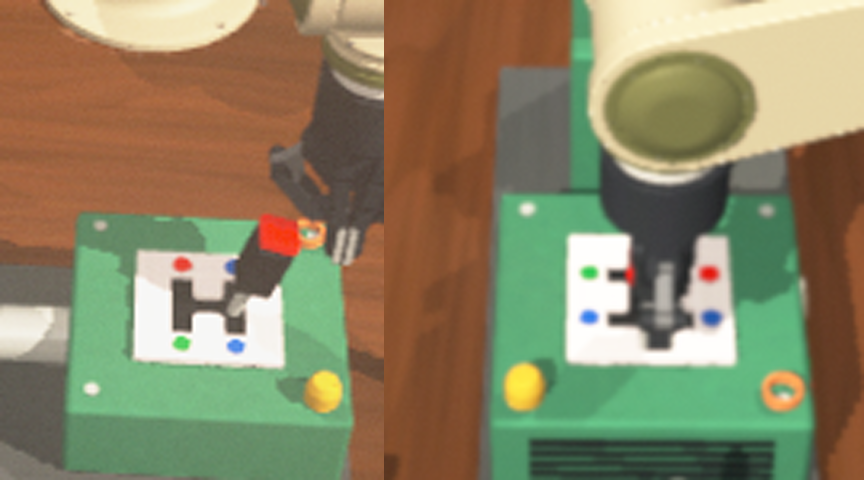

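The stem stands at the junction with the fingertips just left of the handle. Now I push right.

Call:
arm_command --turn '[[0, 0, 0], [0, 0, 0], [0, 0, 0], [0, 0, 0], [0, 0, 0], [0, 0, 0], [0, 0, 0], [0, 0, 0], [0, 0, 0], [0, 0, 0], [0, 0, 0], [0, 0, 0]]' --xyz '[[0, 0.1, 0], [0, 0.1, 0], [0, 0.1, 0], [0, 0.1, 0], [0, 0.1, 0], [0, 0.1, 0], [0, 0.1, 0], [0, 0.1, 0], [0, 0.1, 0], [0, 0.1, 0], [0, 0.1, 0], [0, 0, 0]]' --claw '[0, 0, 0, 0, 0, 0, 0, 0, 0, 0, 0, 0]'

```text
time_s: 7.7
position: [0.5391, 0.1138, 0.1612]
tool_rot: [[0.999, 0.055, -0.0], [0.055, -0.999, -0.0], [-0.0, 0.0, -1.0]]
ft_force: [0.4, 1.6, 0.8]
grip_width: 0.0
gripper_force: 0.5
```

```bash
python3 -c "
from h import *
shot('e')"
```

```text
scene [(array([371.1, 201. ]), np.int32(120))]
side [(array([337.2, 269.6]), np.int32(20))]
local tcp [0.     0.0357] 0.16115006500832965 7.8 [ 0.4 -1.3 -0.1]
```

View pics/e.png

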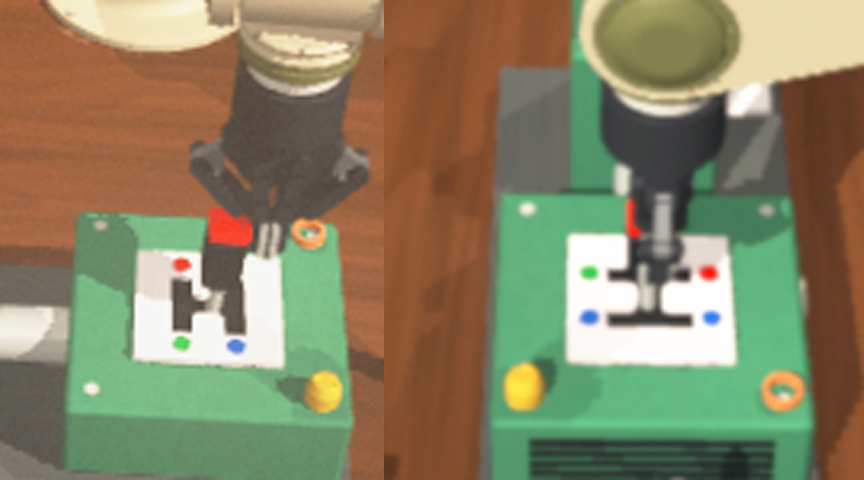

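The handle is upright and midway across, with the stem in the cross channel. I keep pushing right.

Call:
arm_command --turn '[[0, 0, 0], [0, 0, 0], [0, 0, 0], [0, 0, 0], [0, 0, 0], [0, 0, 0], [0, 0, 0], [0, 0, 0], [0, 0, 0], [0, 0, 0]]' --xyz '[[0, 0.1, 0], [0, 0.1, 0], [0, 0.1, 0], [0, 0.1, 0], [0, 0.1, 0], [0, 0.1, 0], [0, 0.1, 0], [0, 0.05, 0], [0, 0, 0], [0, 0, 0]]' --claw '[0, 0, 0, 0, 0, 0, 0, 0, 0, 0]'

```text
time_s: 8.8
position: [0.5411, 0.0769, 0.1613]
tool_rot: [[0.998, 0.055, -0.0], [0.055, -0.998, -0.0], [-0.0, 0.0, -1.0]]
ft_force: [-0.4, 0.8, 0.2]
grip_width: 0.0003
gripper_force: 0.1
```

```bash
python3 -c "
from h import *
shot('f')
for u in ((371.1,201),(354,203),(350,203),(346,203)):print(u,lever(np.array(u),n='scene',b=0.))"
```

```text
scene [(array([353.9, 201.1]), np.int32(117))]
side []
local tcp [ 0.0001 -0.0015] 0.16134107179810575 8.9 [-0.3 -0.5  0.2]
(371.1, 201) (np.float64(0.013901174667353189), np.float64(-0.040000000000000036), array([371.1, 201. ]))
(354, 203) (np.float64(0.02469010204231381), np.float64(0.21499999999999997), array([354. , 201.2]))
(350, 203) (np.float64(0.020475264616777622), np.float64(0.275), array([350. , 201.7]))
(346, 203) (np.float64(0.13091204541757406), np.float64(0.33499999999999996), array([346.1, 202.4]))
```

View pics/f.png

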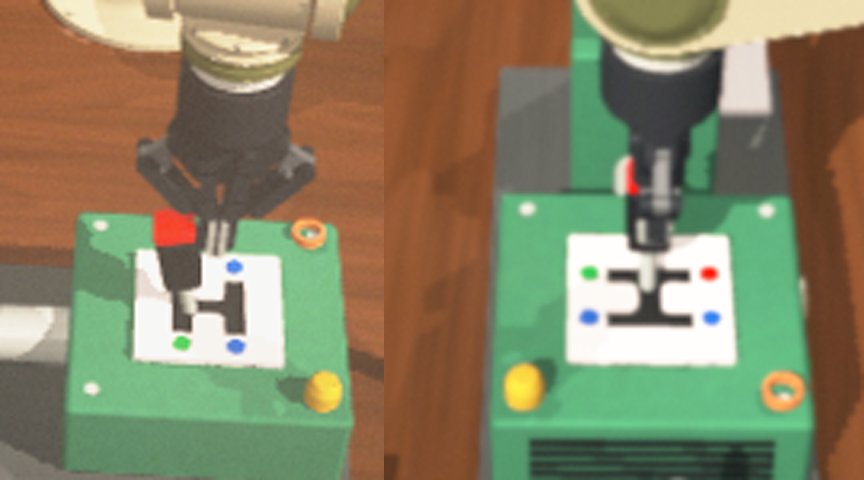

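Swivel is about 0.215, with red at scene (354,201), still in the channel. It needs about 9 mm more.

Call:
arm_command --turn '[[0, 0, 0], [0, 0, 0], [0, 0, 0], [0, 0, 0], [0, 0, 0]]' --xyz '[[0, 0.05, 0], [0, 0.05, 0], [0, 0.04, 0], [0, 0.03, 0], [0, 0, 0]]' --claw '[0, 0, 0, 0, 0]'

```text
time_s: 9.4
position: [0.5417, 0.0684, 0.1613]
tool_rot: [[0.998, 0.055, -0.0], [0.055, -0.998, -0.0], [-0.0, 0.0, -1.0]]
ft_force: [0.1, 1.3, -0.6]
grip_width: -0.0002
gripper_force: 0.6
```

```bash
python3 -c "
from h import *
shot('g')
for u in (349,350,351):print(u,lever(np.array((u,203)),n='scene',b=0.))"
```

```text
scene [(array([350.6, 201.2]), np.int32(127))]
side [(array([337. , 253.6]), np.int32(23))]
local tcp [ 0.0001 -0.01  ] 0.16133120461700853 9.5 [-1.3  1.1 -0.4]
349 (np.float64(0.0412729958949285), np.float64(0.29000000000000004), array([349. , 201.8]))
350 (np.float64(0.020475264616777622), np.float64(0.275), array([350. , 201.7]))
351 (np.float64(0.003759711911470731), np.float64(0.26), array([351. , 201.6]))
```

Call:
arm_command --turn '[[0, 0, 0], [0, 0, 0], [0, 0, 0], [0, 0, 0], [0, 0, 0], [0, 0, 0], [0, 0, 0], [0, 0, 0], [0, 0, 0], [0, 0, 0], [0, 0, 0]]' --xyz '[[0, 0.03, 0], [0, 0, 0], [0, -0.3, 0], [0, -0.35, 0], [-0.3, 0, 0], [-0.3, 0, 0], [-0.3, 0, 0], [0, 0, 0], [0, 0.4, 0], [0, 0.4, 0], [0, 0.35, 0]]' --claw '[0, 0, 0, 0, 0, 0, 0, 0, 0, 0, 0]'

```text
time_s: 10.6
position: [0.499, 0.0392, 0.1615]
tool_rot: [[0.998, 0.056, 0.001], [0.056, -0.998, -0.0], [0.001, 0.0, -1.0]]
ft_force: [0.3, -0.1, -0.6]
grip_width: 0.0
gripper_force: 0.0
```

```bash
python3 -c "
from h import *
shot('h')
for u in (344,345,346):print(u,lever(np.array((u,250)),a=.28))"
```

```text
scene [(array([349.7, 201.1]), np.int32(132))]
side [(array([342.4, 252.7]), np.int32(136))]
local tcp [-0.044  -0.0377] 0.16143049390426653 10.7 [ 0.3  0.9 -0.8]
344 (np.float64(0.10111747716968011), np.float64(-0.010000000000000009), array([344.1, 252.5]))
345 (np.float64(0.1728743745618999), np.float64(-0.020000000000000018), array([344.8, 252.5]))
346 (np.float64(0.08449801043286698), np.float64(-0.03500000000000003), array([345.9, 252.5]))
```

View pics/h.png

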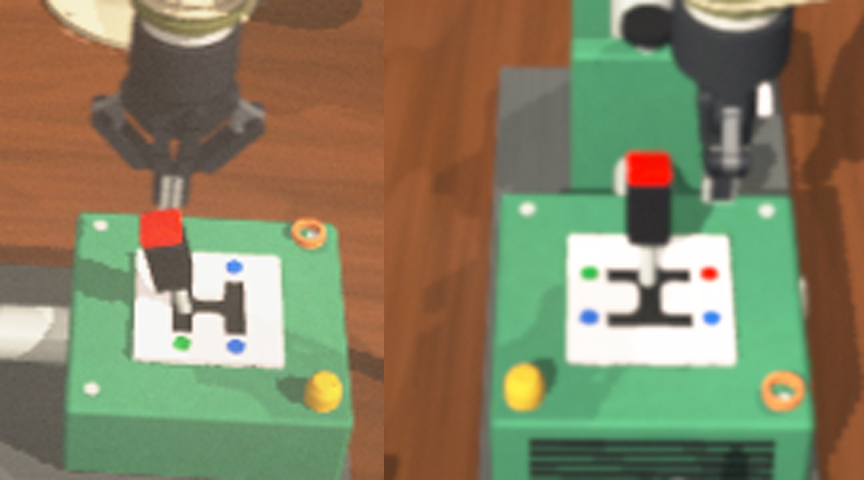

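The lever stands in the right leg at neutral with the fingertips behind it. Now I push forward.

Call:
arm_command --turn '[[0, 0, 0], [0, 0, 0], [0, 0, 0], [0, 0, 0], [0, 0, 0], [0, 0, 0], [0, 0, 0], [0, 0, 0], [0, 0, 0], [0, 0, 0], [0, 0, 0], [0, 0, 0]]' --xyz '[[0.1, 0, 0], [0.1, 0, 0], [0.1, 0, 0], [0.1, 0, 0], [0.1, 0, 0], [0.1, 0, 0], [0.1, 0, 0], [0.1, 0, 0], [0.1, 0, 0], [0.1, 0, 0], [0.05, 0, 0], [0, 0, 0]]' --claw '[0, 0, 0, 0, 0, 0, 0, 0, 0, 0, 0, 0]'

```text
time_s: 11.9
position: [0.5508, 0.0425, 0.1611]
tool_rot: [[0.998, 0.055, -0.0], [0.055, -0.998, 0.0], [-0.0, -0.0, -1.0]]
ft_force: [-0.6, 0.2, -0.0]
grip_width: -0.0002
gripper_force: 0.6
```

```bash
python3 -c "
from h import *
shot('i')
for u in (320,322,324,326,328,330,332):print(u,lever(np.array((u,250)),a=.28))"
```

```text
scene [(array([350.3, 212.7]), np.int32(144))]
side [(array([326.3, 254.3]), np.int32(135))]
local tcp [ 0.0077 -0.0365] 0.16131507952438126 12.0 [-1.2  0.1 -0.5]
320 (np.float64(0.16689999714935766), np.float64(0.32499999999999996), array([320.2, 255.6]))
322 (np.float64(0.1071968825826275), np.float64(0.30000000000000004), array([321.9, 255.1]))
324 (np.float64(0.017025868301459468), np.float64(0.27), array([324. , 254.6]))
326 (np.float64(0.09193908780508764), np.float64(0.24), array([326.1, 254.2]))
328 (np.float64(0.13780169101352158), np.float64(0.21499999999999997), array([327.9, 253.8]))
330 (np.float64(4.7007397427023534e-05), np.float64(0.18499999999999994), array([330. , 253.4]))
332 (np.float64(0.15027801666730056), np.float64(0.15500000000000003), array([332.2, 253.1]))
```

Stick is about 0.24, so I creep home while watching the force.

Call:
arm_command --turn '[[0, 0, 0], [0, 0, 0], [0, 0, 0], [0, 0, 0], [0, 0, 0]]' --xyz '[[0.05, 0, 0], [0.05, 0, 0], [0.03, 0, 0], [0.02, 0, 0], [0, 0, 0]]' --claw '[0, 0, 0, 0, 0]'

```text
time_s: 12.5
position: [0.5582, 0.0429, 0.1613]
tool_rot: [[0.998, 0.055, 0.0], [0.055, -0.998, -0.0], [0.0, 0.0, -1.0]]
ft_force: [-2.2, 0.6, -0.4]
grip_width: -0.0
gripper_force: 0.7
```

Call:
arm_command --turn '[[0, 0, 0], [0, 0, 0], [0, 0, 0]]' --xyz '[[0.02, 0, 0], [0.02, 0, 0], [0, 0, 0]]' --claw '[0, 0, 0]'

```text
time_s: 12.8
position: [0.5602, 0.043, 0.1613]
tool_rot: [[0.998, 0.055, 0.0], [0.055, -0.998, -0.0], [0.0, 0.0, -1.0]]
ft_force: [-1.6, 0.5, -0.5]
grip_width: -0.0001
gripper_force: 0.8
```

```bash
python3 -c "
from h import *
shot('j')"
```

```text
scene [(array([350.7, 216.4]), np.int32(154))]
side [(array([321.6, 255.3]), np.int32(139))]
local tcp [ 0.0172 -0.0365] 0.16136290192129596 12.9 [-2.2  0.4 -0.3]
```

Call:
arm_command --turn '[[0, 0, 0], [0, 0, 0]]' --xyz '[[0.02, 0, 0], [0, 0, 0]]' --claw '[0, 0]'

```text
time_s: 13.1
position: [0.5612, 0.0431, 0.1613]
tool_rot: [[0.998, 0.055, 0.0], [0.055, -0.998, -0.0], [0.0, 0.0, -1.0]]
ft_force: [-1.9, -0.0, -0.1]
grip_width: -0.0003
gripper_force: 0.8
```

Call:
arm_command --turn '[[0, 0, 0], [0, 0, 0]]' --xyz '[[0.015, 0, 0], [0, 0, 0]]' --claw '[0, 0]'

```text
time_s: 13.3
position: [0.5618, 0.0432, 0.1613]
tool_rot: [[0.998, 0.055, -0.0], [0.055, -0.998, -0.0], [-0.0, 0.0, -1.0]]
ft_force: [-1.7, -0.6, 0.0]
grip_width: 0.0
gripper_force: 0.9
```

Call:
arm_command --turn '[[0, 0, 0], [0, 0, 0]]' --xyz '[[0.015, 0, 0], [0, 0, 0]]' --claw '[0, 0]'

```text
time_s: 13.5
position: [0.5624, 0.0432, 0.1612]
tool_rot: [[0.998, 0.055, -0.001], [0.055, -0.998, 0.0], [-0.001, -0.0, -1.0]]
ft_force: [-3.5, 0.1, -0.7]
grip_width: 0.0001
gripper_force: 1.4
```

Call:
arm_command --turn '[[0, 0, 0], [0, 0, 0]]' --xyz '[[0.015, 0, 0], [0, 0, 0]]' --claw '[0, 0]'

```text
time_s: 13.7
position: [0.5629, 0.0433, 0.1611]
tool_rot: [[0.998, 0.055, -0.001], [0.055, -0.998, 0.0], [-0.001, -0.0, -1.0]]
ft_force: [-4.4, -0.6, -0.2]
grip_width: -0.0002
gripper_force: 2.3
```

```bash
python3 -c "
from h import *
shot('k')"
```

```text
scene [(array([350.8, 217.5]), np.int32(154))]
side [(array([320.4, 255.5]), np.int32(136))]
local tcp [ 0.0199 -0.0364] 0.16112628215567626 13.8 [-5.3 -0.  -1.2]
```

Call:
arm_command --turn '[[0, 0, 0], [0, 0, 0]]' --xyz '[[0.012, 0, 0], [0, 0, 0]]' --claw '[0, 0]'

```text
time_s: 14.0
position: [0.5632, 0.0433, 0.1611]
tool_rot: [[0.998, 0.055, -0.002], [0.055, -0.998, 0.0], [-0.002, -0.0, -1.0]]
ft_force: [-6.3, -1.1, 0.0]
grip_width: 0.0001
gripper_force: 3.0
```

The lever is against its stop: force is rising at about 6 N and the motion is stalling. I retreat straight back, then up and toward the robot.

Call:
arm_command --turn '[[0, 0, 0], [0, 0, 0], [0, 0, 0], [0, 0, 0], [0, 0, 0], [0, 0, 0], [0, 0, 0], [0, 0, 0], [0, 0, 0], [0, 0, 0]]' --xyz '[[-0.1, 0, 0], [-0.3, 0, 0], [-0.4, 0, 0], [-0.4, 0, 0], [-0.4, 0, -0.5], [-0.3, 0, -0.6], [-0.3, 0, -0.6], [0, 0, -0.6], [0, 0, 0], [0, 0, 0]]' --claw '[0, 0, 0, 0, 0, 0, 0, 0, 0, 0]'

```text
time_s: 15.0
position: [0.4545, 0.0372, 0.2767]
tool_rot: [[0.998, 0.055, 0.003], [0.055, -0.998, -0.0], [0.003, 0.0, -1.0]]
ft_force: [0.4, -0.7, 0.1]
grip_width: -0.0001
gripper_force: 0.0
```

```bash
python3 -c "
from h import *
shot('l')"
```

```text
scene [(array([350.7, 217.6]), np.int32(146))]
side [(array([320.4, 255.5]), np.int32(135))]
local tcp [-0.0891 -0.0364] 0.2754897968367022 15.1 [-0.3 -0.4 -0.7]
```

View pics/l.png

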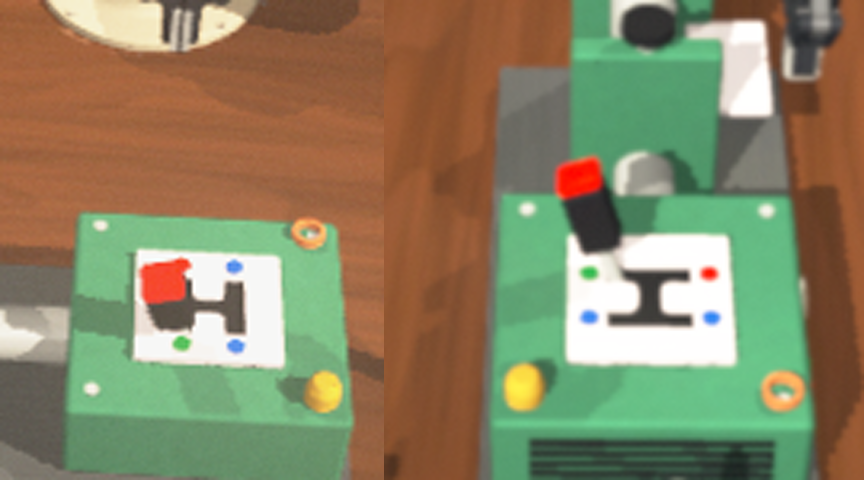

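The lever stays home in third: red at side (320.4,255.5), the same before and after the retreat. The ring and die are unmoved and the arm is clear, so I hand in.

```bash
python3 -c "
from rig import env
print(env.close_job())"
```

```text
the job is handed in; nothing more can be done
None
```

The mill's lever is fully home in third gear: I pushed it along the left leg, across and forward, and it stayed put when the fingers withdrew, with the arm clear and the ring and die unmoved; I handed the job in at about 15 s, with no score returned.

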